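Pull the filter plate from its housing for inspection

ROBOT

A 7-joint arm with a two-finger parallel gripper is mounted at the origin on the work surface. World frame = base frame: x ahead of the robot, y to its left, z up, the work surface at z = 0. Lengths are in m, angles in rad, forces in N, time in s.
With the tool pointing down it reaches from about 0.425 to 0.875 m from the base axis. Payload 9.9 kg.
Tool frame: the origin (TCP) lies between the finger pads; the fingertips stand env.finger_overhang ahead of it and the grasp point (between the pads) lies 8 mm behind it (env.finger_overhang is the distance from the TCP to the fingertips, in m); x points along the fingers, y is the direction in which the jaws open and shut, and the axes are right-handed (so a half turn about x gives the same grasp; the last joint's range is limited). The gripper opens to 85 mm and grips with 20 to 120 N. Pads are 22 mm wide; open, the fingers measure 114 mm over their backs; the gripper's body (76 mm by 85 mm) begins 54 mm behind the grasp point. The pads swing forward as they close: fully open they stand 13 mm farther back than shut.
Start: joints at [1.031, 0.576, 0.025, 1.437, -0.015, 1.129, -0.057], TCP at [0.297, -0.606, 0.242] pointing down, gripper open.
Joint ranges: [-2.76, 2.76], [-0.34, 2.15], [-1.52, 1.57], [0.19, 2.46], [-1.09, 4.23], [0.17, 1.99], [-2.82, 2.82]. Speed limits (rad/s): [2.22, 2.22, 3.01, 3.01, 3.14, 3.14, 3.14].

INTERFACE

Orientations are given as [roll, pitch, yaw] about the fixed x, y, z axes, in that order (R = Rz(yaw) Ry(pitch) Rx(roll)).
In Python, from cell import env, vision, job, look_for, tip_of gives the robot as it stands.
- The arm moves only by the tool move_arm, never from a script. Its argument "targets" is a list of rows, each a list of 7 numbers: the shift along the tool's x, y, z in m, then the turn, a rotation vector about the tool's x, y, z in degrees, then the opening, from 0 (shut) to 1 (fully open). In form: [[x, y, z, wx, wy, wz, fingers], ...]. A call has exactly 10 rows; each row is the pose to reach, as a shift and turn from the pose commanded when the call began, along the tool's axes at that moment; what a row does not reach only later rows make up. A row lasts 1/10 s, in which the tool goes at most 50 mm and 8.59 degrees, less where a joint would pass 70% of its speed; a pose out of reach is approached as far as the arm can. A call with a gripper value outside its range is refused whole. The fingers move at their own pace and stop on an object; the grip force is fixed at half the most. Time passes only in rows, so rows that repeat a pose let the fingers close, or fill a call up. It gives the time, the measured TCP pose, the force and the opening at its end, in the units of the state.
- env.get_state(): the state, without advancing time (a new reading comes with each control period).
- vision.camera(name): name is "side" or "top" or "wrist"; returns the picture (420x560x3 uint8, red, green, blue); there is no depth.
- vision.camera_params(name): a dict with "fov_y" (degrees; the focal length in pixels is half the picture's height over the tangent of half this angle, whatever the lens; pixels are square), "cx", "cy" (the principal point, pixels), "k1" (the pictures are not rectified: a ray, as slopes to the right and down, at radius r is drawn at 1 + k1 r^2 times it, then the intrinsics apply), "R" (3x3) and "t" (3): a world point X has camera coordinates R X + t. Camera axes: x right, y down, z forward; pixel columns grow to the right and rows downward; lengths in m; the calibration is good to about 2 mm. A picture is of the moment at which its call begins: read the wrist's pose just before it. camera_params takes no time and is no camera call; for the wrist camera it gives the pose at the moment of the call.
- job.finish_job(): hands the job in, once; it reports no verdict.
Trained networks look in the newest picture that a camera, given by its name, has taken for a name from the list of things; names that differ only in an ending like _2 or _b are one class to them, and where a whole thing is asked for, a point or a joint stands for the part that bears it (a point fixed in the world has none). Each returns a list of dicts, best first, with "score" (0 to 1); they miss things now and then, are a little off and sometimes report something else, mostly with a low value. They report only what shows in the picture. A call takes as long as a camera call. They do not tell look-alikes from the thing itself.
- look_for(query, camera): "rect" ([centre column, centre row, width, height] in pixels, round what is visible of it).
- tip_of(query, camera): "location" ([column, row] in pixels: a listed point, or the origin of a listed thing).
The state is a dict: "t": time; "qpos": joint angles; "dq": joint speeds; "effort": joint torques, N m; "tcp_pos": TCP position; "orientation": TCP orientation; "wrist_force": force on the tool from outside, world axes, zero at the start; "moment": the same for the moment, N m; "gripper_width": opening from 0.0 (shut) to 1.0 (fully open).
Only numpy, scipy, OpenCV 4.12 (cv2) and the standard library are available. Lean on these libraries where they do the work, as an engineer would, in place of code of your own. Each camera call takes 0.05 s, during which the arm holds its last target.

TASK

The gas filter on the bench is due for inspection: lift the steel keeper collar up off its stud and set it down flat in the shallow parts tray without dropping it, then swing the housing's cover flap open past upright and leave it standing open. Draw the filter plate (the mesh plate with the grip tab) up out of its slot, leaving the plain blanking plate and the other things on the bench where they are. Finish still holding the filter plate: upright, still, over the middle of the white light pad, with its lower edge about a hand's width (80 to 100 mm) above the pad; do not put it down or let go.

Things in the scene. Friction and masses are not known exactly. Their poses are not given: they have to be found in the camera images.
- housing: Fixed grey open box, 112 (x) by 155 (y) by 100 mm high, walls 5, floor 6 mm thick; yaw within 0.3 rad. Origin on the bench at mid x; outer faces at y = -80 and +75 mm. Two slots hold upright plates along x, at y = -36 and +8 mm; which holds the filter varies. Slots are 12 mm wide, between ribs 60 mm high at the box's two ends (|x| over 38 mm). A brass pipe stub sticks out of the +x face to x = 111 mm
- stud_top (a point): Top of the fixed upright steel stud, 14 mm diameter, 153 mm above the bench, on a pillar beside the box at the housing's x = -85, y = -45 mm. The flap's fork lies around it and the collar sits over it
- flap (a joint): Cover flap, rad: 0 = shut and level, pi/2 = upright, 2.0 = stop. Hinged along the housing's x on its +y top rim; the -y edge swings up and over towards +y. Friction hinge (0.3 N m, plus up to 0.2 N m of weight): stays where it is left. Aluminium plate 6 mm thick, 120 mm (x) wide, reaching 160 mm from the hinge, with a forked ear on its -x side around the stud
- flap_handle (a point): Centre of the flap's bar handle, moves with the flap; frame is the flap's (x along hinge and bar). Round steel bar, 10 mm diameter, 70 mm clear between its two legs, axis 40 mm above the flap's upper face. At flap = 0 it lies 147 mm towards the housing's -y and 46 mm up from point flap_hinge, and keeps to the arc about the hinge
- flap_hinge (a point): Point on the hinge axis half-way along it, 100 mm above the bench; the axis runs along the housing's x
- collar_mid (a point): Centre (half-way up) of the keeper collar: loose steel ring 42 mm outside, 22 mm bore, 32 mm high, about 0.25 kg, axis z. At the start it sits over the stud on the flap's fork (its underside 106.5 mm above the bench, the stud's top 47 mm above its underside)
- collar: The same keeper collar; origin at the centre of its underside
- tray_in (a point): Centre of the inner floor (4 mm above the bench) of the fixed shallow steel parts tray: 130 by 130 mm outside, walls 4 mm thick, rim 12 mm above the bench. Tray and light pad change places
- tray: The same tray; origin on the bench under its centre
- filter_mid (a point): Centre (half-way up) of the filter plate, at first hidden upright in its slot. Loose aluminium frame with dark mesh, 92 (x) by 8 (y) by 64 mm high, plus a flat grip tab 36 (x) by 8 by 24 mm high on the middle of its upper edge: 88 mm high in all, about 0.12 kg, z up. In the slot its lower edge is 6 mm and the tab's top 94 mm above the bench
- filter_tab (a point): Centre of the filter plate's grip tab, 32 mm above filter_mid, 12 mm below the tab's top; pinch it across its thickness (y)
- filter: The same filter plate; origin at the middle of its lower edge
- blank_mid (a point): Centre of the plain blanking plate in the other slot: 92 by 8 by 50 mm high, solid aluminium, no tab. Leave it there
- pad_top (a point): Centre of the top, 12 mm above the bench, of the fixed inspection light pad: white square 118 mm in a flat black frame 140 by 140 mm. Tray and pad change places
- pad: The same light pad; origin on the bench under its centre
- spanner: Bystander: steel spanner 180 mm long lying on the bench. Leave alone
- valve: Bystander: turned brass valve body, 48 mm across, 66 mm high, standing. Leave alone
- jar: Bystander: white jar with black cap, 60 mm across, 75 mm high. Leave alone
There are look-alikes about, which are no part of the job. Leave any purple or turquoise look-alike of the tray alone.

How it is judged:
On the way, in this order (a step that is already met when the one before it is completed fails the run):
1. the keeper collar is off the stud, lying flat and released in the parts tray, the flap still shut (horizontal distance between collar_mid and tray_in below 0.06 m and height (world z) of collar_mid below 0.028 m and angle between collar_mid's own z axis and vertical below 0.2 rad and contact force between collar and the fingers below 0.2 N and linear speed of collar below 0.05 m/s and value of joint flap below 0.3 rad), for 0.2 s.
2. the cover flap is open past upright, the filter plate still in the housing (value of joint flap above 1.5 rad and height (world z) of filter_mid below 0.08 m), for 0.2 s.
3. the filter plate is drawn up clear of the housing, in the fingers (height (world z) of filter above 0.1 m and contact force between filter and the fingers above 1 N), for 0.2 s.
At the end, for the whole second after the job is handed in: Filter plate held by the fingers alone, still, within 0.3 rad of upright, centre within 40 mm of the pad's middle, lower edge 40-180 mm above the pad; flap open over 1.45 rad; collar flat, released and at rest in the tray (within 60 mm of its middle); blank within 30 mm of its place (contact force between filter and the fingers above 1 N and contact force between filter and housing below 0.1 N and contact force between filter and pad below 0.1 N and contact force between filter and tray below 0.1 N and contact force between filter and collar below 0.1 N and horizontal distance between filter_mid and pad_top below 0.04 m and z of filter in the frame of pad_top between 0.04 and 0.18 m and angle between filter_mid's own z axis and vertical below 0.3 rad and linear speed of filter below 0.03 m/s and angular speed of filter below 0.3 rad/s and value of joint flap above 1.45 rad and horizontal distance between collar_mid and tray_in below 0.06 m and height (world z) of collar_mid below 0.028 m and angle between collar_mid's own z axis and vertical below 0.2 rad and contact force between collar and the fingers below 0.2 N and linear speed of collar below 0.05 m/s and distance of blank_mid from where it was at the start of the episode below 0.03 m); the arm keeps its last pose, push and grip.
It fails at once if a bystander (spanner, valve body or jar) is moved more than 30 mm (distance of any of spanner, valve, jar from where it was at the start of the episode above 0.03 m).
It fails at once if the blanking plate is pulled or knocked more than 30 mm from its place (distance of blank_mid from where it was at the start of the episode above 0.03 m).
It fails at once if the collar is dropped (falls free faster than 0.75 m/s) (linear speed of collar above 0.75 m/s and contact force between collar and the fingers below 0.1 N).
It fails at once if the filter plate is dropped (falls free faster than 0.75 m/s) (linear speed of filter above 0.75 m/s and contact force between filter and the fingers below 0.1 N).
It also fails if it takes over 72 s, if anything falls off the work surface, if the arm or the gripper's body presses on something with over 40 N, if the wrist force passes 120 N, or if a joint passes its speed limit or range.

## Working session

There is one attempt and no reset: what is moved stays moved. The work goes in short steps, Python scripts to look and compute and a tool call to move; the robot and the scene stay as the last step left them, time stands still between calls to the robot, and variables do not carry over. Pictures are saved under pics/ and viewed, and the job is handed in when it is done.

Besides the shell and the picture viewer there is one more tool, called after "Request:" by a JSON object that holds its "api" and its "payload", one argument or row to a line. move_arm: Moves the arm, as the interface text tells. Its arguments: {"type":"object","properties":{"targets":{"type":"array"}},"required":["targets"]}

```bash
ls; mkdir -p pics
cat > h.py <<'E'
import numpy as np, cv2
from cell import env, vision, job, look_for, tip_of
def K(p):
    f=210/np.tan(np.radians(p['fov_y'])/2); return f
def snap(n,name):
    im=vision.camera(n); cv2.imwrite(f'pics/{name}.png',im[:,:,::-1]); return im
def proj(X,p):
    c=np.array(p['R'])@np.array(X,float)+np.array(p['t']); a=c[:2]/c[2]; a=a*(1+p['k1']*(a@a)); return a*K(p)+[p['cx'],p['cy']]
def ray(uv,p):
    d=(np.array(uv,float)-[p['cx'],p['cy']])/K(p); a=d.copy()
    for _ in range(30): a=d/(1+p['k1']*(a@a))
    R=np.array(p['R']); return -R.T@np.array(p['t']), R.T@np.array([a[0],a[1],1])
def atz(uv,p,z):
    o,d=ray(uv,p); return o+d*(z-o[2])/d[2]
def tri(obs):
    A=np.zeros((3,3));b=np.zeros(3)
    for uv,p in obs:
        o,d=ray(uv,p); d/=np.linalg.norm(d); M=np.eye(3)-np.outer(d,d); A+=M;b+=M@o
    return np.linalg.solve(A,b)
def st():
    s=env.get_state()
    for k in ('t','qpos','tcp_pos','orientation','wrist_force','gripper_width'): print(k,np.round(s[k],4))
E
python3 - <<'E'
from h import *
st(); print(env.finger_overhang)
for n in ('side','top','wrist'):
    snap(n,n+'0'); p=vision.camera_params(n); print(n,p['fov_y'],p['cx'],p['cy'],p['k1'],np.round(p['R'],3).tolist(),np.round(p['t'],3))
    if n!='wrist':
        for q in ('stud_top','flap_handle','flap_hinge','collar_mid','tray_in','pad_top','spanner','valve','jar','filter_tab'):
            print(q,[(np.round(r['location'],1).tolist(),round(r['score'],2)) for r in tip_of(q,n)][:3])
E
```

```text
pics
t 0.0
qpos [ 1.0312  0.5765  0.0248  1.4379 -0.015   1.129  -0.0565]
tcp_pos [ 0.2969 -0.6057  0.2414]
orientation [-1.521   1.5691  2.0765]
wrist_force [ 0.3157 -0.1719 -1.207 ]
gripper_width 0.9973
0.011
side 51.965521474205715 279.6740341921246 204.93079741168245 -0.021813360581827555 [[-0.683, -0.731, 0.009], [-0.572, 0.527, -0.628], [0.454, -0.434, -0.778]] [0.303 0.351 0.938]
stud_top [([238.6, 208.2], 0.92), ([123.2, 316.0], 0.69)]
flap_handle [([219.7, 184.3], 0.85), ([122.1, 314.9], 0.73), ([274.3, 265.3], 0.54)]
flap_hinge [([180.7, 232.4], 0.78)]
collar_mid [([238.7, 217.7], 0.62)]
tray_in [([340.4, 190.1], 0.93), ([398.0, 231.6], 0.89)]
pad_top [([270.8, 164.2], 0.71)]
spanner [([275.3, 267.4], 0.94)]
valve [([166.0, 332.4], 0.69)]
jar [([339.8, 191.6], 0.75), ([123.8, 318.9], 0.58)]
filter_tab []
top 45.663834190900204 271.3014942591477 216.05705377879775 -0.07815973073593842 [[-0.005, -1.0, -0.004], [-0.997, 0.005, -0.076], [0.076, 0.004, -0.997]] [-0.005  0.477  1.626]
stud_top [([241.5, 203.2], 0.87)]
flap_handle [([250.9, 172.4], 0.91), ([345.2, 221.9], 0.64)]
flap_hinge [([203.6, 178.0], 0.92)]
collar_mid [([242.2, 203.7], 0.58)]
tray_in [([345.7, 224.8], 0.77), ([350.4, 285.6], 0.63)]
pad_top [([318.6, 159.6], 0.62)]
spanner [([251.9, 236.6], 0.86), ([341.6, 222.2], 0.23)]
valve [([164.5, 222.8], 0.75), ([344.6, 223.9], 0.4)]
jar [([149.6, 198.7], 0.51)]
filter_tab [([320.9, 157.8], 0.49)]
wrist 64.30595928714845 283.5778405256342 213.94690315446573 -0.007111464356786539 [[0.44, -0.898, -0.001], [-0.86, -0.422, 0.287], [-0.258, -0.126, -0.958]] [-0.674 -0.038  0.381]
```

View pics/side0.png

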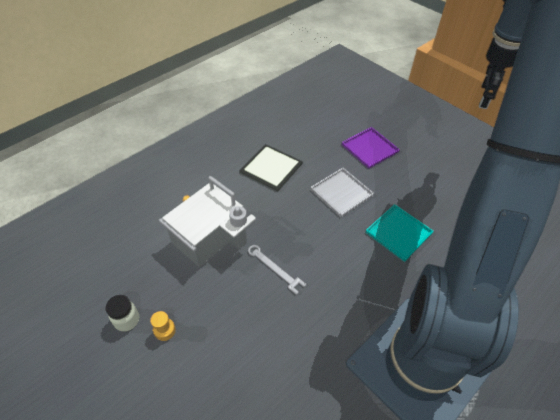

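View pics/top0.png

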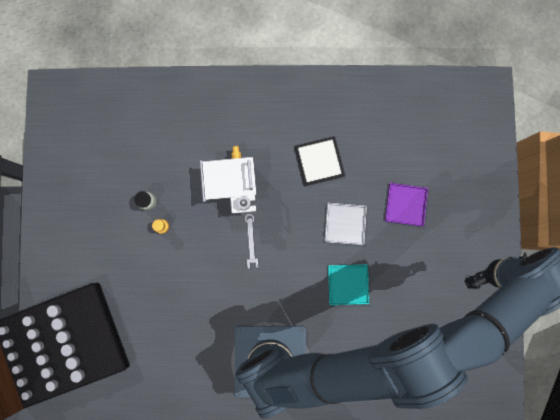

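Run:
```python
from h import *
s=vision.camera_params('side');t=vision.camera_params('top')
T=lambda a,b:print(np.round(tri([(a,s),(b,t)]),4))
for a,b in (((238.6,208.2),(241.5,203.2)),((219.7,184.3),(250.9,172.4)),((180.7,232.4),(203.6,178)),((238.7,217.7),(242.2,203.7)),((340.4,190.1),(345.7,224.8)),((270.8,164.2),(318.6,159.6)),((398,231.6),(350.4,285.6)),((275.3,267.4),(251.9,236.6)),((166,332.4),(164.5,222.8))): T(a,b)
a=cv2.imread('pics/side0.png');b=cv2.imread('pics/top0.png')
cv2.imwrite('pics/crops.png',np.hstack([cv2.resize(a[120:320,110:310],(400,400),interpolation=2),cv2.resize(b[130:260,140:270],(400,400),interpolation=2)]))
cv2.imwrite('pics/crop2.png',np.hstack([cv2.resize(a[110:310,240:440],(400,400),interpolation=2),cv2.resize(b[120:320,270:470],(400,400),interpolation=2)]))
```

```text
[0.5045 0.0805 0.1547]
[0.6043 0.0556 0.1372]
[0.5911 0.203  0.0841]
[0.5071 0.081  0.1158]
[ 0.4506 -0.2523  0.0045]
[ 0.6653 -0.1678  0.0088]
[ 0.2496 -0.267  -0.0095]
[ 0.4076  0.0554 -0.0231]
[ 0.4594  0.3583 -0.0434]
```

View crops.

View pics/crops.png

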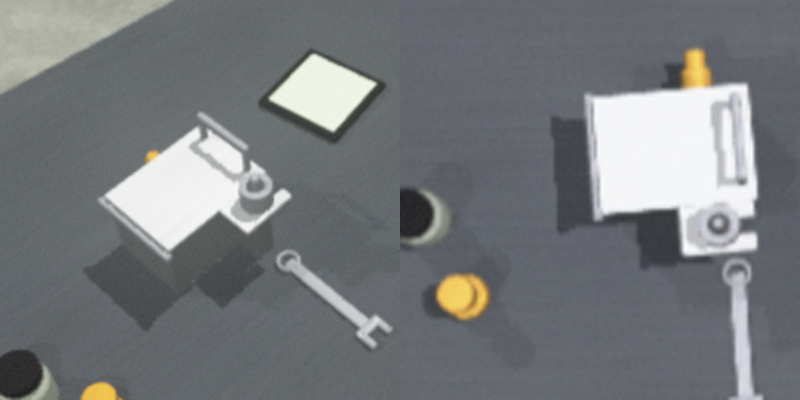

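View pics/crop2.png

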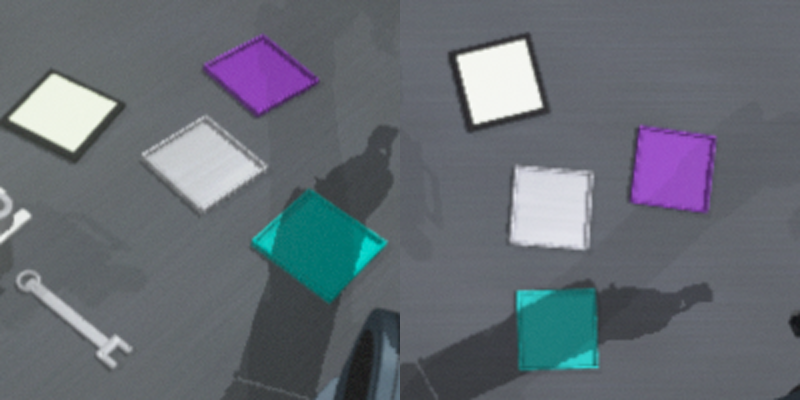

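```bash
cat >> h.py <<'E'
from scipy.spatial.transform import Rotation as Rn
def down(yaw): # tool x down, tool y along angle yaw in world
    x=np.array([0,0,-1.]);y=np.array([np.cos(yaw),np.sin(yaw),0]);return np.c_[x,y,np.cross(x,y)]
def Rcur():
    s=env.get_state(); return Rn.from_euler('xyz',s['orientation']).as_matrix(), np.array(s['tcp_pos'])
def go(pos,yaw=None):
    R,p=Rcur(); sh=R.T@(np.array(pos)-p); rv=np.zeros(3)
    if yaw is not None: rv=np.degrees(Rn.from_matrix(R.T@down(yaw)).as_rotvec())
    print('shift',np.round(sh,4),'rot',np.round(rv,2))
E
python3 - <<'E'
from h import *
R,p=Rcur(); print(R.round(3))
for y in (1.57+.085,-1.57+.085): go([.495,.075,.26],y)
E
```

```text
[[-0.     0.44  -0.898]
 [ 0.    -0.898 -0.44 ]
 [-1.    -0.     0.   ]]
shift [-0.0177 -0.5245 -0.4775] rot [-158.71   -0.      0.  ]
shift [-0.0177 -0.5245 -0.4775] rot [21.2  0.   0. ]
```

Request:
{"api": "move_arm", "payload": {
  "targets": [
    [-0.018, -0.03, -0.027, 2, 0, 0, 1],
    [-0.018, -0.063, -0.057, 4, 0, 0, 1],
    [-0.018, -0.098, -0.089, 6, 0, 0, 1],
    [-0.018, -0.133, -0.121, 8, 0, 0, 1],
    [-0.018, -0.168, -0.153, 10, 0, 0, 1],
    [-0.018, -0.203, -0.185, 12, 0, 0, 1],
    [-0.018, -0.238, -0.217, 14, 0, 0, 1],
    [-0.018, -0.273, -0.249, 16, 0, 0, 1],
    [-0.018, -0.308, -0.281, 18, 0, 0, 1],
    [-0.018, -0.343, -0.313, 21.2, 0, 0, 1]
  ]
}}

```text
t: 2.15
tcp_pos: [0.4275, -0.1585, 0.2607]
orientation: [2.773, 1.57, -0.284]
wrist_force: [0.9, -0.0, 0.4]
gripper_width: 1.0
```

Run:
```python
from h import *
st(); go([.495,.075,.26],-1.57+.085)
```

```text
t 2.15
qpos [ 0.2679  0.2317 -0.0197  1.9591  0.0056  0.9499 -1.2412]
tcp_pos [ 0.4275 -0.1585  0.2607]
orientation [ 2.7731  1.5698 -0.2844]
wrist_force [ 0.9121 -0.0497  0.3947]
gripper_width 1.0001
shift [ 0.0007 -0.227  -0.0869] rot [-0.1  -0.05 -0.02]
```

Request:
{"api": "move_arm", "payload": {
  "targets": [
    [0, -0.033, -0.012, 0, 0, 0, 1],
    [0, -0.066, -0.025, 0, 0, 0, 1],
    [0, -0.1, -0.038, 0, 0, 0, 1],
    [0, -0.133, -0.051, 0, 0, 0, 1],
    [0, -0.166, -0.063, 0, 0, 0, 1],
    [0, -0.195, -0.075, 0, 0, 0, 1],
    [0, -0.215, -0.082, 0, 0, 0, 1],
    [0, -0.227, -0.087, 0, 0, 0, 1],
    [0, -0.227, -0.087, 0, 0, 0, 1],
    [0, -0.227, -0.087, 0, 0, 0, 1]
  ]
}}

```text
t: 3.15
tcp_pos: [0.4942, 0.0722, 0.2602]
orientation: [1.014, 1.57, -2.043]
wrist_force: [-0.0, -0.5, 0.3]
gripper_width: 1.001
```

Run:
```python
from h import *
st(); snap('wrist','w1'); p=vision.camera_params('wrist')
R,c=Rcur(); print('cam',(-np.array(p['R']).T@np.array(p['t'])).round(3))
for q in ('stud_top','collar_mid','flap_handle','flap_hinge'):
    for r in tip_of(q,'wrist')[:2]:
        z={'stud_top':.1535,'collar_mid':.1225,'flap_handle':.146,'flap_hinge':.1}[q]
        print(q,np.round(r['location'],1),round(r['score'],2),atz(r['location'],p,z).round(4))
```

```text
t 3.15
qpos [-0.1387  0.2995 -0.1336  1.8598  0.0479  0.9859 -1.7786]
tcp_pos [0.4942 0.0722 0.2602]
orientation [ 1.0137  1.57   -2.0429]
wrist_force [-0.0097 -0.537   0.347 ]
gripper_width 1.0005
cam [0.566 0.079 0.393]
stud_top [275.2 196.1] 0.93 [0.5078 0.0801 0.1535]
collar_mid [276.1 184.8] 0.91 [0.5098 0.0802 0.1225]
flap_handle [311.8  72.1] 0.75 [0.5952 0.0619 0.146 ]
flap_hinge [128.7  79.6] 0.78 [0.5824 0.2075 0.1   ]
```

View pics/w1.png

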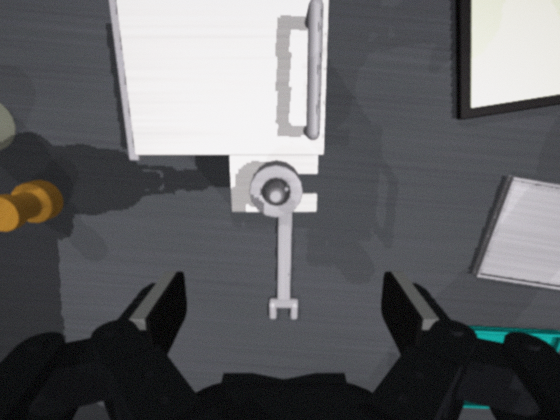

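Run:
```python
from h import *
go([.508,.080,.122],-1.57+.085)
```

```text
shift [ 0.1384 -0.0066 -0.0143] rot [-0.1  -0.   -0.02]
```

Request:
{"api": "move_arm", "payload": {
  "targets": [
    [0.02, -0.0066, -0.0143, 0, 0, 0, 1],
    [0.045, -0.0066, -0.0143, 0, 0, 0, 1],
    [0.07, -0.0066, -0.0143, 0, 0, 0, 1],
    [0.09, -0.0066, -0.0143, 0, 0, 0, 1],
    [0.105, -0.0066, -0.0143, 0, 0, 0, 1],
    [0.117, -0.0066, -0.0143, 0, 0, 0, 1],
    [0.127, -0.0066, -0.0143, 0, 0, 0, 1],
    [0.134, -0.0066, -0.0143, 0, 0, 0, 1],
    [0.138, -0.0066, -0.0143, 0, 0, 0, 1],
    [0.138, -0.0066, -0.0143, 0, 0, 0, 1]
  ]
}}

```text
t: 4.4
tcp_pos: [0.508, 0.0811, 0.1221]
orientation: [0.105, 1.57, -2.951]
wrist_force: [-0.2, -0.3, 0.1]
gripper_width: 0.999
```

Run:
```python
from h import *
st(); snap('wrist','w2'); a=snap('side','s2')
cv2.imwrite('pics/s2c.png',cv2.resize(a[120:270,150:320,::-1],(800,706)[:2] if 0 else (680,600)))
```

```text
t 4.4
qpos [-0.1654  0.4911 -0.1212  2.0015  0.0937  0.6544 -1.8317]
tcp_pos [0.508  0.0811 0.1221]
orientation [ 0.1048  1.5705 -2.951 ]
wrist_force [-0.2244 -0.2736  0.0967]
gripper_width 0.9985
```

View pics/w2.png

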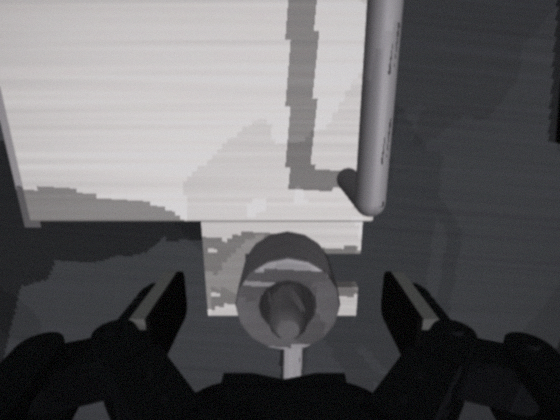

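View pics/s2c.png

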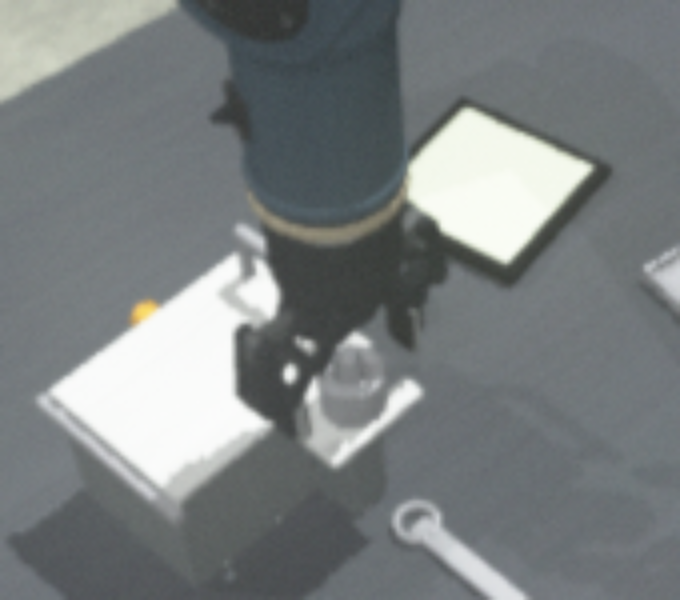

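Run:
```python
from h import *
p=vision.camera_params('wrist')
for z in (.1385,.1535): print(z,proj([.508,.0811,z],p).round(1))
for r in tip_of('stud_top','wrist')[:1]+tip_of('collar_mid','wrist')[:1]: print(r)
```

```text
0.1385 [285.9 304.7]
0.1535 [286.1 327.8]
{'location': [285.6, 331.9], 'score': 0.83}
{'location': [219.8, 97.4], 'score': 0.52}
```

Collar is centred between the fingers (ring centre ≈ (288,305), predicted (286,305)). Close.

Request:
{"api": "move_arm", "payload": {
  "targets": [
    [0, 0, 0, 0, 0, 0, 0.7],
    [0, 0, 0, 0, 0, 0, 0.5],
    [0, 0, 0, 0, 0, 0, 0.3],
    [0, 0, 0, 0, 0, 0, 0],
    [0, 0, 0, 0, 0, 0, 0],
    [0, 0, 0, 0, 0, 0, 0],
    [0, 0, 0, 0, 0, 0, 0],
    [0, 0, 0, 0, 0, 0, 0],
    [0, 0, 0, 0, 0, 0, 0],
    [0, 0, 0, 0, 0, 0, 0]
  ]
}}

```text
t: 5.6
tcp_pos: [0.5082, 0.0811, 0.1228]
orientation: [3.084, 1.57, 0.028]
wrist_force: [-1.5, -0.0, 7.0]
gripper_width: 0.476
```

Request:
{"api": "move_arm", "payload": {
  "targets": [
    [-0.003, 0, 0, 0, 0, 0, 0],
    [-0.008, 0, 0, 0, 0, 0, 0],
    [-0.016, 0, 0, 0, 0, 0, 0],
    [-0.026, 0, 0, 0, 0, 0, 0],
    [-0.038, 0, 0, 0, 0, 0, 0],
    [-0.05, 0, 0, 0, 0, 0, 0],
    [-0.062, 0, 0, 0, 0, 0, 0],
    [-0.074, 0, 0, 0, 0, 0, 0],
    [-0.082, 0, 0, 0, 0, 0, 0],
    [-0.085, 0, 0, 0, 0, 0, 0]
  ]
}}

```text
t: 6.6
tcp_pos: [0.5085, 0.0812, 0.2084]
orientation: [-2.999, 1.569, 0.228]
wrist_force: [0.8, -0.1, -1.9]
gripper_width: 0.476
```

Run:
```python
from h import *
st(); snap('wrist','w3')
go([.4506,-.2523,.2],None)
p=vision.camera_params('side');t=vision.camera_params('top')
# tray/pad corners for yaw: silver quad
for n,P in (('side0',p),('top0',t)):
    im=cv2.imread(f'pics/{n}.png').astype(int)
    # pad white
    c=(270,165) if n=='side0' else (319,160)
    m=((im.min(2)>200)).astype(np.uint8); k,l,s,ce=cv2.connectedComponentsWithStats(m)
    i=l[c[1],c[0]]; print(n,'pad',ce[i],s[i],atz(ce[i],P,.012).round(4))
    for r in ((340,190),) if n=='side0' else ((345.7,224),): print('tray',atz(r,P,.004).round(4))
```

```text
t 6.6
qpos [-0.1527  0.3764 -0.1338  1.9008  0.0645  0.867  -1.804 ]
tcp_pos [0.5085 0.0812 0.2084]
orientation [-2.9991  1.5694  0.2282]
wrist_force [ 0.8451 -0.0954 -1.8972]
gripper_width 0.4759
shift [0.0081 0.3273 0.0862] rot [0. 0. 0.]
side0 pad [270.90250965 165.62258687] [ 246  148   51   37 1036] [ 0.6571 -0.163   0.012 ]
tray [ 0.4548 -0.2498  0.004 ]
top0 pad [319.38628763 160.59698997] [ 299  141   42   41 1196] [ 0.6626 -0.1689  0.012 ]
tray [ 0.4504 -0.2546  0.004 ]
```

View pics/w3.png

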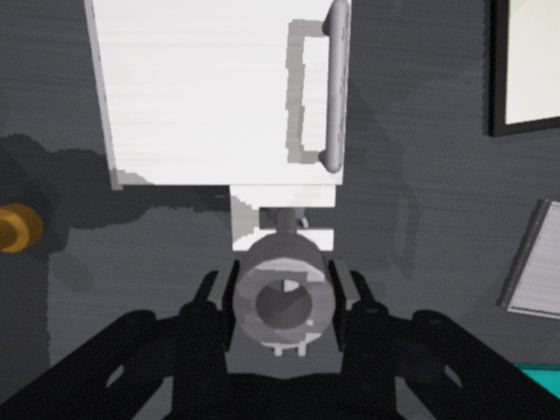

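Request:
{"api": "move_arm", "payload": {
  "targets": [
    [0, 0.02, 0.005, 0, 0, 0, 0],
    [0, 0.05, 0.013, 0, 0, 0, 0],
    [0, 0.09, 0.024, 0, 0, 0, 0],
    [0, 0.13, 0.034, 0, 0, 0, 0],
    [0, 0.17, 0.044, 0, 0, 0, 0],
    [0, 0.21, 0.055, 0, 0, 0, 0],
    [0.01, 0.25, 0.066, 0, 0, 0, 0],
    [0.02, 0.285, 0.075, 0, 0, 0, 0],
    [0.03, 0.312, 0.082, 0, 0, 0, 0],
    [0.04, 0.327, 0.086, 0, 0, 0, 0]
  ]
}}

```text
t: 7.65
tcp_pos: [0.4494, -0.2546, 0.1664]
orientation: [0.501, 1.57, -2.558]
wrist_force: [0.8, -0.5, -2.4]
gripper_width: 0.479
```

Run:
```python
from h import *
st(); snap('wrist','w4')
p=vision.camera_params('wrist')
for r in tip_of('tray_in','wrist')[:2]: print(r,atz(r['location'],p,.004).round(4))
go([.452,-.2525,.0213],-1.57+.085)
```

```text
t 7.65
qpos [ 0.4659  0.4304 -0.0592  1.9502  0.037   0.7626 -1.1026]
tcp_pos [ 0.4494 -0.2546  0.1664]
orientation [ 0.5006  1.5698 -2.5582]
wrist_force [ 0.7813 -0.5409 -2.3624]
gripper_width 0.4787
{'location': [524.4, 145.9], 'score': 0.82} [ 0.5108 -0.4593  0.004 ]
{'location': [272.0, 374.8], 'score': 0.75} [ 0.2507 -0.2585  0.004 ]
shift [ 0.1443 -0.0008 -0.0035] rot [-0.19  0.16  0.05]
```

View pics/w4.png

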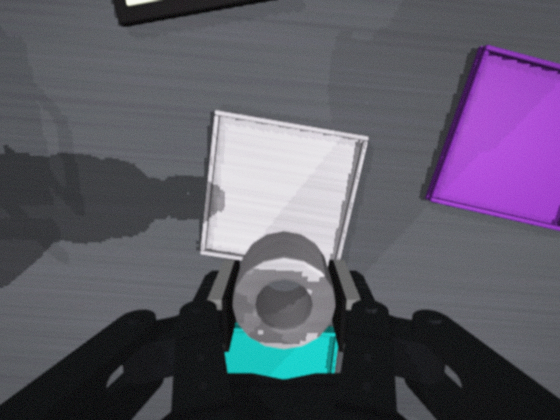

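Run:
```python
from h import *
p=vision.camera_params('wrist')
print(np.mean([atz(c,p,.012) for c in ((216,111),(367,136),(342,262),(202,253))],0).round(4))
```

```text
[ 0.4526 -0.2505  0.012 ]
```

Request:
{"api": "move_arm", "payload": {
  "targets": [
    [0.02, -0.001, -0.0035, 0, 0, 0, 0],
    [0.045, -0.001, -0.0035, 0, 0, 0, 0],
    [0.07, -0.001, -0.0035, 0, 0, 0, 0],
    [0.09, -0.001, -0.0035, 0, 0, 0, 0],
    [0.107, -0.001, -0.0035, 0, 0, 0, 0],
    [0.12, -0.001, -0.0035, 0, 0, 0, 0],
    [0.13, -0.001, -0.0035, 0, 0, 0, 0],
    [0.137, -0.001, -0.0035, 0, 0, 0, 0],
    [0.142, -0.001, -0.0035, 0, 0, 0, 0],
    [0.144, -0.001, -0.0035, 0, 0, 0, 0]
  ]
}}

```text
t: 8.75
tcp_pos: [0.454, -0.2505, 0.0231]
orientation: [-1.5, 1.571, 1.728]
wrist_force: [0.1, -0.6, -2.0]
gripper_width: 0.477
```

Run:
```python
from h import *
st(); snap('wrist','w5')
```

```text
t 8.75
qpos [ 0.4435  0.6568 -0.0446  2.0688  0.0668  0.4174 -1.1376]
tcp_pos [ 0.454  -0.2505  0.0231]
orientation [-1.4998  1.5706  1.7279]
wrist_force [ 0.081  -0.5976 -1.97  ]
gripper_width 0.4768
```

View pics/w5.png

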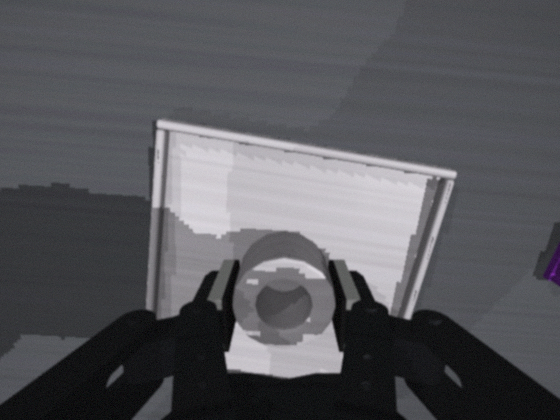

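Request:
{"api": "move_arm", "payload": {
  "targets": [
    [0.0005, 0, 0, 0, 0, 0, 0],
    [0.001, 0, 0, 0, 0, 0, 0],
    [0.0015, 0, 0, 0, 0, 0, 0],
    [0.002, 0, 0, 0, 0, 0, 0],
    [0.0025, 0, 0, 0, 0, 0, 0],
    [0.003, 0, 0, 0, 0, 0, 0],
    [0.003, 0, 0, 0, 0, 0, 0],
    [0.003, 0, 0, 0, 0, 0, 0],
    [0.003, 0, 0, 0, 0, 0, 0],
    [0.003, 0, 0, 0, 0, 0, 0]
  ]
}}

```text
t: 9.8
tcp_pos: [0.4538, -0.2508, 0.0204]
orientation: [2.316, 1.571, -0.74]
wrist_force: [-0.8, 0.6, 4.5]
gripper_width: 0.481
```

Request:
{"api": "move_arm", "payload": {
  "targets": [
    [0, 0, 0, 0, 0, 0, 0.52],
    [0, 0, 0, 0, 0, 0, 0.6],
    [0, 0, 0, 0, 0, 0, 0.7],
    [0, 0, 0, 0, 0, 0, 0.75],
    [0, 0, 0, 0, 0, 0, 0.75],
    [-0.01, 0, 0, 0, 0, 0, 0.75],
    [-0.03, 0, 0, 0, 0, 0, 0.75],
    [-0.06, 0, 0, 0, 0, 0, 0.75],
    [-0.1, 0, 0, 0, 0, 0, 0.75],
    [-0.15, 0, 0, 0, 0, 0, 0.75]
  ]
}}

```text
t: 10.8
tcp_pos: [0.4528, -0.2503, 0.1715]
orientation: [-0.565, 1.568, 2.663]
wrist_force: [0.9, -0.6, -0.1]
gripper_width: 0.75
```

Run:
```python
from h import *
st(); snap('wrist','w6')
for q in ('collar_mid',):
  p=vision.camera_params('wrist'); print([(r['location'],r['score'],atz(r['location'],p,.02).round(3)) for r in tip_of(q,'wrist')[:2]])
  p=vision.camera_params('side')
# handle estimate: hinge->stud geometry. fit housing pose
from scipy.optimize import least_squares
s=vision.camera_params('side');t=vision.camera_params('top')
def pt(h,l): c,sn=np.cos(h[2]),np.sin(h[2]); return [h[0]+c*l[0]-sn*l[1],h[1]+sn*l[0]+c*l[1],l[2]]
obs=[((-85,-45,153.5),(238.6,208.2),s),((-85,-45,153.5),(241.5,203.2),t),((0,75-147,146),(219.7,184.3),s),((0,-72,146),(250.9,172.4),t),((0,75,100),(180.7,232.4),s),((0,75,100),(203.6,178),t)]
f=lambda h:np.concatenate([proj(pt(h,np.array(l)/1000),P)-u for l,u,P in obs])
r=least_squares(f,[.59,.13,.08]); print(r.x,f(r.x).round(1))
print('handle',np.round(pt(r.x,[0,-.072,.146]),4),'stud',np.round(pt(r.x,[-.085,-.045,.15]),4))
```

```text
t 10.8
qpos [ 0.4592  0.4258 -0.0634  1.9403  0.037   0.779  -1.1099]
tcp_pos [ 0.4528 -0.2503  0.1715]
orientation [-0.5646  1.5684  2.6628]
wrist_force [ 0.886 -0.64  -0.138]
gripper_width 0.7495
[([287.2, 199.4], 0.94, array([ 0.456, -0.255,  0.02 ]))]
[0.58965611 0.13001573 0.08593553] [-1.3 -1.4  1.4 -0.8  1.6  0.1 -1.4  1.9 -2.3 -1.6  0.2  2.9]
handle [0.5958 0.0583 0.146 ] stud [0.5088 0.0779 0.15  ]
```

View pics/w6.png

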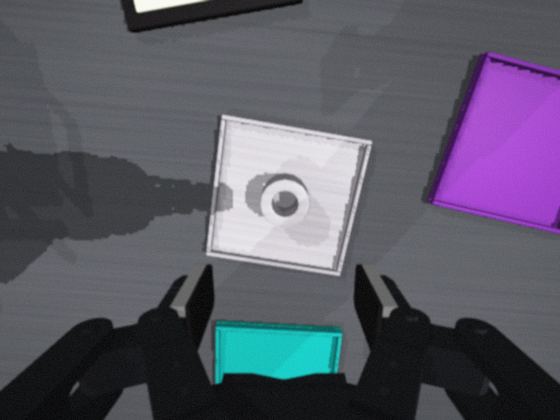

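Run:
```python
from h import *
go([.58,.06,.25],-1.57+.086)
```

```text
shift [-0.0734 -0.3001 -0.1503] rot [-0.08 -0.5  -0.29]
```

Request:
{"api": "move_arm", "payload": {
  "targets": [
    [-0.02, -0.02, -0.01, 0, 0, 0, 0.75],
    [-0.04, -0.055, -0.027, 0, 0, 0, 0.6],
    [-0.06, -0.095, -0.047, 0, 0, 0, 0.5],
    [-0.073, -0.135, -0.067, 0, 0, 0, 0.5],
    [-0.073, -0.175, -0.087, 0, 0, 0, 0.5],
    [-0.073, -0.215, -0.107, 0, 0, 0, 0.5],
    [-0.073, -0.25, -0.125, 0, 0, 0, 0.5],
    [-0.073, -0.28, -0.14, 0, 0, 0, 0.5],
    [-0.073, -0.3, -0.15, 0, 0, 0, 0.5],
    [-0.073, -0.3, -0.15, 0, -0.5, -0.3, 0.5]
  ]
}}

```text
t: 11.9
tcp_pos: [0.5778, 0.0654, 0.2436]
orientation: [-0.727, 1.56, 2.506]
wrist_force: [-0.7, 0.1, 0.4]
gripper_width: 0.496
```

Run:
```python
from h import *
st(); snap('wrist','w7')
p=vision.camera_params('wrist')
print([(r['location'],r['score'],atz(r['location'],p,.146).round(4)) for r in tip_of('flap_handle','wrist')[:2]])
print([(r['location'],r['score'],atz(r['location'],p,.1).round(4)) for r in tip_of('flap_hinge','wrist')[:2]])
```

```text
t 11.9
qpos [-0.101   0.4393 -0.131   1.6804  0.0549  1.0332 -1.7276]
tcp_pos [0.5778 0.0654 0.2436]
orientation [-0.7271  1.5596  2.5059]
wrist_force [-0.6602  0.127   0.3845]
gripper_width 0.4955
[([295.4, 196.1], 0.84, array([0.5937, 0.0573, 0.146 ]))]
[([119.0, 179.3], 0.77, array([0.5833, 0.2041, 0.1   ])), ([507.8, 121.3], 0.38, array([ 0.6584, -0.107 ,  0.1   ]))]
```

View pics/w7.png

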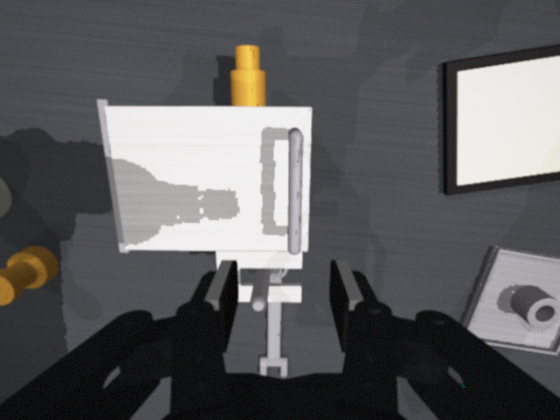

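Run:
```python
from h import *
p=vision.camera_params('wrist')
a,b=atz((296,132),p,.146),atz((294,250),p,.146); print(a.round(4),b.round(4),((a+b)/2).round(4), np.arctan2(*(a-b)[[1,0]]))
# flap corners z .106 : far-left etc
for c in ((311,108),(307,250),(108,107),(126,250)): print(atz(c,p,.106).round(4))
go([.595,.0575,.139],-1.57+.083)
```

```text
[0.6375 0.0582 0.146 ] [0.5523 0.0515 0.146 ] [0.5949 0.0549 0.146 ] 0.07861780878625553
[0.6541 0.047  0.106 ]
[0.5362 0.0376 0.106 ]
[0.6417 0.2032 0.106 ]
[0.5222 0.1958 0.106 ]
shift [ 0.1042  0.0044 -0.0184] rot [0.07 0.53 0.26]
```

Request:
{"api": "move_arm", "payload": {
  "targets": [
    [0.01, 0.006, -0.0184, 0, 0.5, 0.3, 0.5],
    [0.025, 0.006, -0.0184, 0, 0.5, 0.3, 0.5],
    [0.045, 0.006, -0.0184, 0, 0.5, 0.3, 0.5],
    [0.065, 0.006, -0.0184, 0, 0.5, 0.3, 0.5],
    [0.082, 0.006, -0.0184, 0, 0.5, 0.3, 0.5],
    [0.095, 0.006, -0.0184, 0, 0.5, 0.3, 0.5],
    [0.102, 0.006, -0.0184, 0, 0.5, 0.3, 0.5],
    [0.104, 0.006, -0.0184, 0, 0.5, 0.3, 0.5],
    [0.104, 0.006, -0.0184, 0, 0.5, 0.3, 0.5],
    [0.104, 0.006, -0.0184, 0, 0.5, 0.3, 0.5]
  ]
}}

```text
t: 13.05
tcp_pos: [0.5959, 0.057, 0.1399]
orientation: [-3.099, 1.57, 0.128]
wrist_force: [-0.0, -0.1, 1.0]
gripper_width: 0.502
```

Run:
```python
from h import *
st(); snap('wrist','w8')
```

```text
t 13.05
qpos [-0.0989  0.5671 -0.1164  1.7705  0.0866  0.8077 -1.7421]
tcp_pos [0.5959 0.057  0.1399]
orientation [-3.0988  1.5696  0.1285]
wrist_force [-0.0388 -0.0771  0.9678]
gripper_width 0.5018
```

View pics/w8.png

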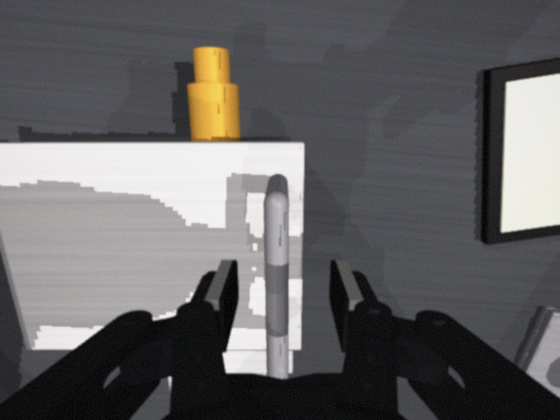

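Request:
{"api": "move_arm", "payload": {
  "targets": [
    [0, -0.0025, 0, 0, 0, 0, 0.4],
    [0, -0.0025, 0, 0, 0, 0, 0.3],
    [0, -0.0025, 0, 0, 0, 0, 0.2],
    [0, -0.0025, 0, 0, 0, 0, 0.15],
    [0, -0.0025, 0, 0, 0, 0, 0],
    [0, -0.0025, 0, 0, 0, 0, 0],
    [0, -0.0025, 0, 0, 0, 0, 0],
    [0, -0.0025, 0, 0, 0, 0, 0],
    [0, -0.0025, 0, 0, 0, 0, 0],
    [0, -0.0025, 0, 0, 0, 0, 0]
  ]
}}

```text
t: 14.1
tcp_pos: [0.5953, 0.0599, 0.1393]
orientation: [-1.918, 1.57, 1.31]
wrist_force: [-2.1, 3.2, 4.7]
gripper_width: 0.097
```

Run:
```python
from h import *
st()
R,p=Rcur(); print(R.round(3))
# bar at grasp: arc in tool frame: rel hinge u=-147..., v=46
yv=R[:,1]  # ~ -housing y
for th in np.arange(0,1.81,.1):
    a=np.arctan2(46,147)+th; r=np.hypot(46,147)
    y=-r*np.cos(a); z=r*np.sin(a)   # housing +y
    print(round(th,2), 'x',round(-(z-46)/1000,4),'y',round(-(y+147)/1000,4))
```

```text
t 14.1
qpos [-0.1034  0.5678 -0.1167  1.7711  0.0862  0.8075 -1.7463]
tcp_pos [0.5953 0.0599 0.1393]
orientation [-1.9176  1.5703  1.3102]
wrist_force [-2.0613  3.1842  4.7427]
gripper_width 0.0974
[[ 0.     0.086 -0.996]
 [ 0.    -0.996 -0.086]
 [-1.    -0.    -0.   ]]
0.0 x -0.0 y -0.0
0.1 x -0.0144 y -0.0053
0.2 x -0.0283 y -0.0121
0.3 x -0.0414 y -0.0202
0.4 x -0.0536 y -0.0295
0.5 x -0.0648 y -0.04
0.6 x -0.075 y -0.0516
0.7 x -0.0839 y -0.0642
0.8 x -0.0915 y -0.0776
0.9 x -0.0977 y -0.0917
1.0 x -0.1026 y -0.1063
1.1 x -0.1059 y -0.1213
1.2 x -0.1077 y -0.1366
1.3 x -0.1079 y -0.152
1.4 x -0.1067 y -0.1673
1.5 x -0.1039 y -0.1825
1.6 x -0.0996 y -0.1973
1.7 x -0.0938 y -0.2116
1.8 x -0.0867 y -0.2252
```

Request:
{"api": "move_arm", "payload": {
  "targets": [
    [-0.005, -0.0015, 0, 0, 0, 0, 0],
    [-0.0144, -0.0053, 0, 0, 0, 0, 0],
    [-0.0283, -0.0121, 0, 0, 0, 0, 0],
    [-0.0414, -0.0202, 0, 0, 0, 0, 0],
    [-0.0536, -0.0295, 0, 0, 0, 0, 0],
    [-0.0648, -0.04, 0, 0, 0, 0, 0],
    [-0.075, -0.0516, 0, 0, 0, 0, 0],
    [-0.0839, -0.0642, 0, 0, 0, 0, 0],
    [-0.0879, -0.0708, 0, 0, 0, 0, 0],
    [-0.0915, -0.0776, 0, 0, 0, 0, 0]
  ]
}}

```text
t: 15.1
tcp_pos: [0.5888, 0.1346, 0.2326]
orientation: [1.846, 1.567, -1.212]
wrist_force: [-1.8, -9.9, 6.8]
gripper_width: 0.089
```

Run:
```python
from h import *
st(); a=snap('side','s9');snap('wrist','w9')
cv2.imwrite('pics/s9c.png',cv2.resize(a[100:270,120:310,::-1],(670,600)))
```

```text
t 15.1
qpos [-0.2251  0.4773 -0.1227  1.6454  0.0704  1.023  -1.858 ]
tcp_pos [0.5888 0.1346 0.2326]
orientation [ 1.8456  1.5669 -1.2123]
wrist_force [-1.7973 -9.9233  6.778 ]
gripper_width 0.0894
```

View pics/s9c.png

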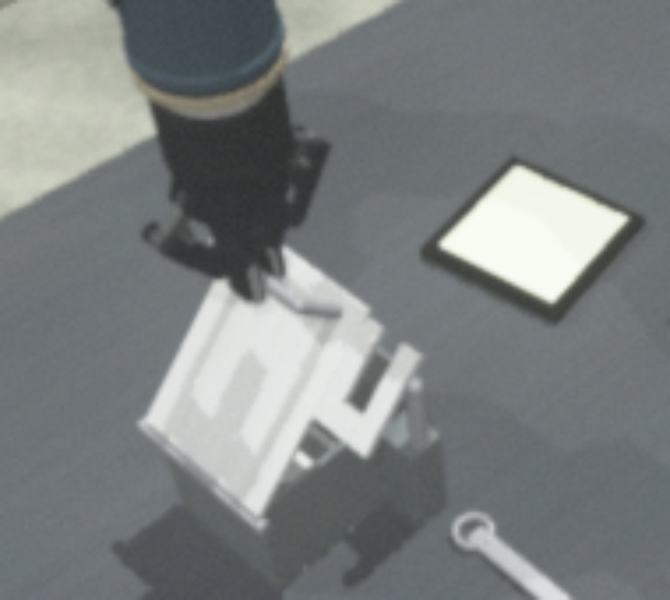

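Request:
{"api": "move_arm", "payload": {
  "targets": [
    [-0.0034, -0.007, 0, 0, 0, 0, 0],
    [-0.0088, -0.021, 0, 0, 0, 0, 0],
    [-0.0128, -0.0362, 0, 0, 0, 0, 0],
    [-0.0153, -0.0513, 0, 0, 0, 0, 0],
    [-0.0164, -0.0667, 0, 0, 0, 0, 0],
    [-0.0158, -0.082, 0, 0, 0, 0, 0],
    [-0.0138, -0.0973, 0, 0, 0, 0, 0],
    [-0.0103, -0.1123, 0, 0, 0, 0, 0],
    [-0.0054, -0.1267, 0, 0, 0, 0, 0],
    [-0.0023, -0.134, 0, 0, 0, 0, 0]
  ]
}}

```text
t: 16.2
tcp_pos: [0.577, 0.2722, 0.2331]
orientation: [-2.471, 1.57, 0.757]
wrist_force: [0.1, -1.2, 6.6]
gripper_width: 0.09
```

Run:
```python
from h import *
st(); a=snap('side','s10');snap('wrist','w10')
cv2.imwrite('pics/s10c.png',cv2.resize(a[80:270,100:310,::-1],(663,600)))
```

```text
t 16.2
qpos [-0.4303  0.5269 -0.1361  1.553   0.0778  1.0659 -2.0695]
tcp_pos [0.577  0.2722 0.2331]
orientation [-2.4711  1.5697  0.7575]
wrist_force [ 0.1097 -1.2341  6.5924]
gripper_width 0.0898
```

View pics/s10c.png

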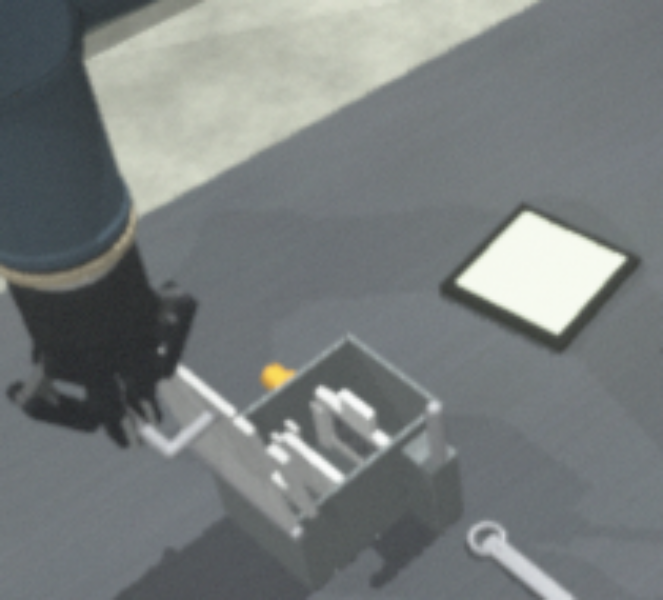

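View pics/w10.png

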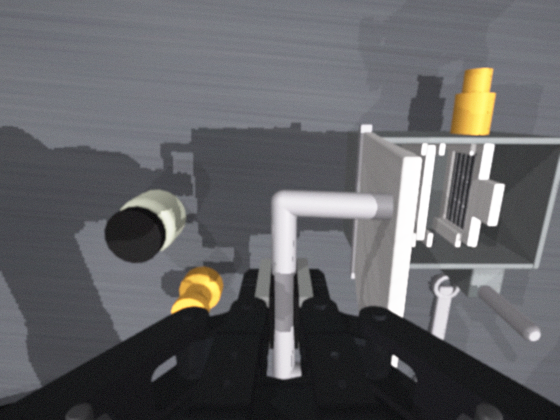

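Request:
{"api": "move_arm", "payload": {
  "targets": [
    [0, 0, 0, 0, 0, 0, 0.15],
    [0, 0, 0, 0, 0, 0, 0.2],
    [0, 0, 0, 0, 0, 0, 0.22],
    [0, 0, 0, 0, 0, 0, 0.22],
    [-0.006, 0, 0, 0, 0, 0, 0.22],
    [-0.018, 0, 0, 0, 0, 0, 0.22],
    [-0.035, 0, 0, 0, 0, 0, 0.22],
    [-0.055, 0, 0, 0, 0, 0, 0.22],
    [-0.08, 0, 0, 0, 0, 0, 0.22],
    [-0.11, 0, 0, 0, 0, 0, 0.22]
  ]
}}

```text
t: 17.3
tcp_pos: [0.5768, 0.2702, 0.3445]
orientation: [0.155, 1.57, -2.901]
wrist_force: [1.4, -0.2, -0.6]
gripper_width: 0.219
```

Run:
```python
from h import *
st()
go([.58,.05,.36],-1.57+.083)
go([.60,.09,.26],-1.57+.083)
```

```text
t 17.3
qpos [-0.4302  0.4546 -0.1347  1.373   0.0608  1.3184 -2.0516]
tcp_pos [0.5768 0.2702 0.3445]
orientation [ 0.1553  1.5704 -2.9005]
wrist_force [ 1.4099 -0.1955 -0.6355]
gripper_width 0.2195
shift [-0.0155  0.2196  0.0157] rot [ 0.11  0.02 -0.  ]
shift [ 0.0845  0.1815 -0.0077] rot [ 0.11  0.02 -0.  ]
```

Request:
{"api": "move_arm", "payload": {
  "targets": [
    [0, 0.015, 0, 0, 0, 0, 0.4],
    [0, 0.04, 0, 0, 0, 0, 0.4],
    [0, 0.07, 0, 0, 0, 0, 0.4],
    [0, 0.1, 0, 0, 0, 0, 0.4],
    [0.01, 0.13, 0, 0, 0, 0, 0.4],
    [0.025, 0.155, 0, 0, 0, 0, 0.4],
    [0.045, 0.172, 0, 0, 0, 0, 0.4],
    [0.06, 0.178, 0, 0, 0, 0, 0.4],
    [0.07, 0.178, 0, 0, 0, 0, 0.4],
    [0.07, 0.178, 0, 0, 0, 0, 0.4]
  ]
}}

```text
t: 18.3
tcp_pos: [0.5917, 0.093, 0.272]
orientation: [-0.025, 1.569, -3.081]
wrist_force: [-0.5, 0.4, 0.4]
gripper_width: 0.399
```

Run:
```python
from h import *
st(); snap('wrist','w11'); p=vision.camera_params('wrist')
print([(r['location'],r['score'],atz(r['location'],p,.082).round(4)) for r in tip_of('filter_tab','wrist')[:2]])
print([(r['location'],r['score'],atz(r['location'],p,.031).round(4)) for r in tip_of('blank_mid','wrist')[:2]])
print(proj([.593,.094,.094],p))
```

```text
t 18.3
qpos [-0.1654  0.438  -0.1048  1.5991  0.0491  1.109  -1.7674]
tcp_pos [0.5917 0.093  0.272 ]
orientation [-0.0253  1.5688 -3.0812]
wrist_force [-0.519   0.4388  0.4433]
gripper_width 0.3994
[([284.5, 190.3], 0.85, array([0.5918, 0.0938, 0.082 ]))]
[([242.1, 181.7], 0.88, array([0.5861, 0.1417, 0.031 ])), ([506.8, 136.2], 0.64, array([ 0.6621, -0.145 ,  0.031 ]))]
[284.43261697 191.82528082]
```

View pics/w11.png

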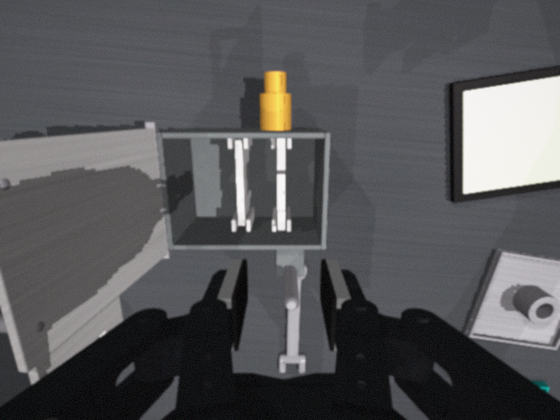

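Run:
```python
from h import *
a=cv2.imread('pics/w11.png'); cv2.imwrite('pics/w11c.png',cv2.resize(a[120:260,150:340],None,fx=4,fy=4,interpolation=2))
p=vision.camera_params('wrist')
for c in ((282,172),(282,203)): print(atz(c,p,.094).round(4))
go([.5925,.0938,.079],-1.57+.083)
```

```text
[0.6125 0.0983 0.094 ]
[0.5824 0.0957 0.094 ]
shift [0.1948 0.0002 0.0004] rot [ 0.18 -0.07  0.03]
```

View pics/w11c.png

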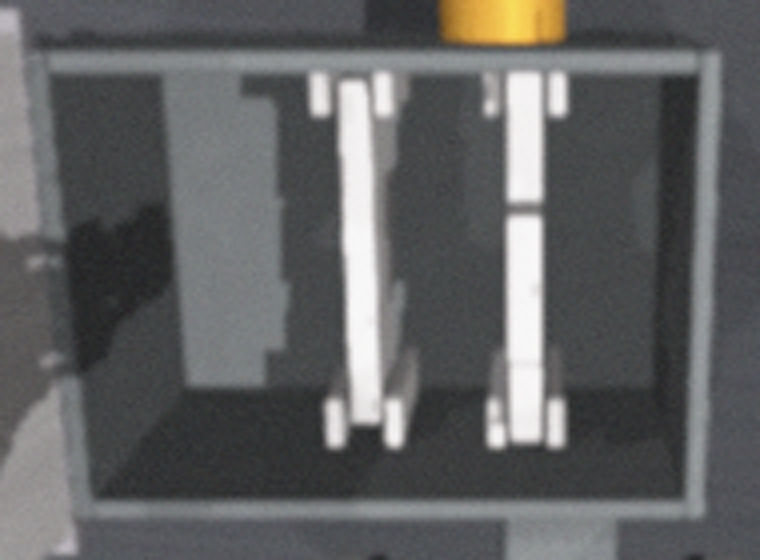

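Request:
{"api": "move_arm", "payload": {
  "targets": [
    [0.02, -0.001, -0.001, 0, 0, 0, 0.4],
    [0.05, -0.001, -0.001, 0, 0, 0, 0.4],
    [0.08, -0.001, -0.001, 0, 0, 0, 0.4],
    [0.105, -0.001, -0.001, 0, 0, 0, 0.4],
    [0.125, -0.001, -0.001, 0, 0, 0, 0.4],
    [0.14, -0.001, -0.001, 0, 0, 0, 0.4],
    [0.15, -0.001, -0.001, 0, 0, 0, 0.4],
    [0.158, -0.001, -0.001, 0, 0, 0, 0.4],
    [0.16, -0.001, -0.001, 0, 0, 0, 0.4],
    [0.16, -0.001, -0.001, 0, 0, 0, 0.4]
  ]
}}

```text
t: 19.45
tcp_pos: [0.5936, 0.0942, 0.1132]
orientation: [-2.936, 1.57, 0.291]
wrist_force: [0.7, 0.5, 0.8]
gripper_width: 0.401
```

Run:
```python
from h import *
st(); snap('wrist','w12'); p=vision.camera_params('wrist')
R,c=Rcur(); print(proj(c+[0,0,.094-c[2]],p))
go([.5935,.095,.079],-1.57+.083)
```

```text
t 19.45
qpos [-0.1733  0.6029 -0.0974  1.7889  0.0807  0.7531 -1.7974]
tcp_pos [0.5936 0.0942 0.1132]
orientation [-2.9362  1.5703  0.2913]
wrist_force [0.6618 0.532  0.7802]
gripper_width 0.4005
[285.43519384 265.37528729]
shift [ 0.0345 -0.0008  0.0001] rot [ 0.12 -0.05  0.01]
```

View pics/w12.png

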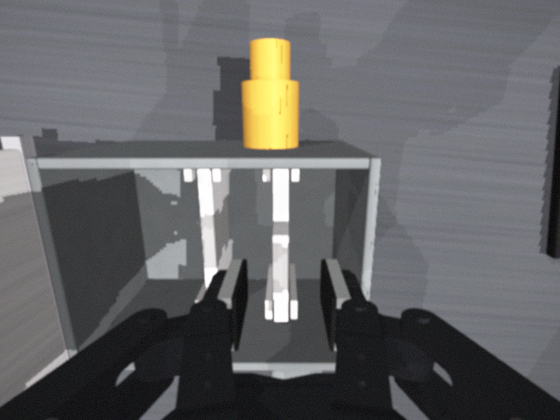

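Request:
{"api": "move_arm", "payload": {
  "targets": [
    [0.006, -0.0018, 0, 0, 0, 0, 0.4],
    [0.014, -0.0018, 0, 0, 0, 0, 0.4],
    [0.022, -0.0018, 0, 0, 0, 0, 0.4],
    [0.03, -0.0018, 0, 0, 0, 0, 0.4],
    [0.034, -0.0018, 0, 0, 0, 0, 0.4],
    [0.034, -0.0018, 0, 0, 0, 0, 0.25],
    [0.034, -0.0018, 0, 0, 0, 0, 0.12],
    [0.034, -0.0018, 0, 0, 0, 0, 0],
    [0.034, -0.0018, 0, 0, 0, 0, 0],
    [0.034, -0.0018, 0, 0, 0, 0, 0]
  ]
}}

```text
t: 20.5
tcp_pos: [0.5933, 0.0959, 0.0791]
orientation: [-3.047, 1.57, 0.18]
wrist_force: [-1.2, 0.4, -0.4]
gripper_width: 0.084
```

Run:
```python
from h import *
st()
```

```text
t 20.5
qpos [-0.1796  0.6479 -0.0926  1.8165  0.0888  0.6809 -1.8076]
tcp_pos [0.5933 0.0959 0.0791]
orientation [-3.0473  1.5704  0.1801]
wrist_force [-1.1816  0.4003 -0.4301]
gripper_width 0.0837
```

Request:
{"api": "move_arm", "payload": {
  "targets": [
    [0, 0, 0, 0, 0, 0, 0],
    [0, 0, 0, 0, 0, 0, 0],
    [-0.003, 0, 0, 0, 0, 0, 0],
    [-0.009, 0, 0, 0, 0, 0, 0],
    [-0.017, 0, 0, 0, 0, 0, 0],
    [-0.026, 0, 0, 0, 0, 0, 0],
    [-0.036, 0, 0, 0, 0, 0, 0],
    [-0.046, 0, 0, 0, 0, 0, 0],
    [-0.056, 0, 0, 0, 0, 0, 0],
    [-0.06, 0, 0, 0, 0, 0, 0]
  ]
}}

```text
t: 21.5
tcp_pos: [0.5937, 0.096, 0.1404]
orientation: [-3.006, 1.569, 0.221]
wrist_force: [0.9, -0.1, -1.3]
gripper_width: 0.082
```

Run:
```python
from h import *
st(); snap('wrist','w13')
```

```text
t 21.5
qpos [-0.1741  0.5692 -0.1001  1.7635  0.0745  0.8107 -1.7948]
tcp_pos [0.5937 0.096  0.1404]
orientation [-3.0063  1.569   0.221 ]
wrist_force [ 0.9475 -0.0717 -1.2952]
gripper_width 0.0818
```

View pics/w13.png

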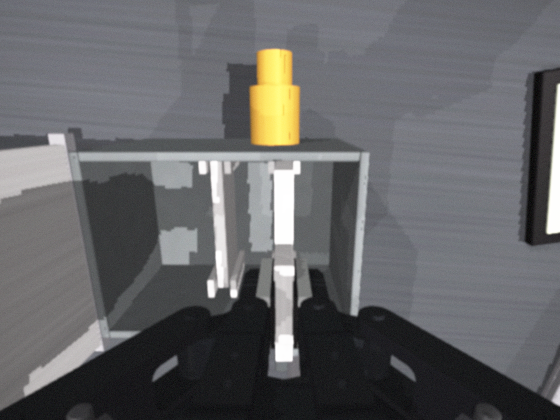

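Request:
{"api": "move_arm", "payload": {
  "targets": [
    [-0.005, 0, 0, 0, 0, 0, 0],
    [-0.015, 0, 0, 0, 0, 0, 0],
    [-0.028, 0, 0, 0, 0, 0, 0],
    [-0.042, 0, 0, 0, 0, 0, 0],
    [-0.056, 0, 0, 0, 0, 0, 0],
    [-0.07, 0, 0, 0, 0, 0, 0],
    [-0.083, 0, 0, 0, 0, 0, 0],
    [-0.093, 0, 0, 0, 0, 0, 0],
    [-0.098, 0, 0, 0, 0, 0, 0],
    [-0.1, 0, 0, 0, 0, 0, 0]
  ]
}}

```text
t: 22.55
tcp_pos: [0.5932, 0.0959, 0.2395]
orientation: [-3.007, 1.57, 0.221]
wrist_force: [0.1, 0.4, -1.7]
gripper_width: 0.083
```

Run:
```python
from h import *
st(); go([.661,-.167,.18],-1.57+.083)
```

```text
t 22.55
qpos [-0.1701  0.4663 -0.1047  1.6445  0.0547  1.0331 -1.7767]
tcp_pos [0.5932 0.0959 0.2395]
orientation [-3.0068  1.5702  0.2206]
wrist_force [ 0.0969  0.3514 -1.6792]
gripper_width 0.0826
shift [ 0.0595  0.2677 -0.045 ] rot [ 0.11 -0.03  0.  ]
```

Request:
{"api": "move_arm", "payload": {
  "targets": [
    [0, 0.01, -0.002, 0, 0, 0, 0],
    [0, 0.03, -0.005, 0, 0, 0, 0],
    [0, 0.06, -0.01, 0, 0, 0, 0],
    [0, 0.095, -0.016, 0, 0, 0, 0],
    [0, 0.13, -0.022, 0, 0, 0, 0],
    [0, 0.165, -0.028, 0, 0, 0, 0],
    [0, 0.2, -0.034, 0, 0, 0, 0],
    [0, 0.232, -0.039, 0, 0, 0, 0],
    [0, 0.256, -0.043, 0, 0, 0, 0],
    [0, 0.267, -0.045, 0, 0, 0, 0]
  ]
}}

```text
t: 23.55
tcp_pos: [0.6602, -0.1705, 0.2377]
orientation: [0.622, 1.568, -2.438]
wrist_force: [0.1, 0.1, -1.0]
gripper_width: 0.078
```

Request:
{"api": "move_arm", "payload": {
  "targets": [
    [0.004, 0, 0, 0, 0, 0, 0],
    [0.01, 0, 0, 0, 0, 0, 0],
    [0.02, 0, 0, 0, 0, 0, 0],
    [0.03, 0, 0, 0, 0, 0, 0],
    [0.04, 0, 0, 0, 0, 0, 0],
    [0.05, 0, 0, 0, 0, 0, 0],
    [0.057, 0, 0, 0, 0, 0, 0],
    [0.059, 0, 0, 0, 0, 0, 0],
    [0.06, 0, 0, 0, 0, 0, 0],
    [0.06, 0, 0, 0, 0, 0, 0]
  ]
}}

```text
t: 24.55
tcp_pos: [0.661, -0.1664, 0.1791]
orientation: [2.908, 1.57, -0.148]
wrist_force: [-0.2, 0.4, -1.0]
gripper_width: 0.084
```

Run:
```python
from h import *
st(); w=snap('wrist','w14'); a=snap('side','s14'); b=snap('top','t14')
p=vision.camera_params('wrist')
print([(r['location'],r['score'],atz(r['location'],p,.012).round(4)) for r in tip_of('pad_top','wrist')[:2]])
for n in ('side','top'):
    P=vision.camera_params(n)
    for q in ('filter_mid','filter','flap_handle','collar_mid','blank_mid'): print(n,q,[(np.round(r['location']),round(r['score'],2)) for r in tip_of(q,n)[:1]], proj([.661,-.167,.1],P).round() if q=='filter' else '')
cv2.imwrite('pics/s14c.png',np.hstack([cv2.resize(a[80:290,110:390,::-1],(800,600))]))
```

```text
t 24.55
qpos [ 0.2206  0.6369 -0.0745  1.4967  0.0523  1.0094 -1.3523]
tcp_pos [ 0.661  -0.1664  0.1791]
orientation [ 2.9083  1.5703 -0.1476]
wrist_force [-0.1548  0.3827 -0.9571]
gripper_width 0.0835
[([284.9, 197.7], 0.85, array([ 0.6593, -0.1667,  0.012 ]))]
side filter_mid [(array([270., 132.]), 0.75)] 
side filter [(array([272., 141.]), 0.67)] [271. 143.]
side flap_handle [(array([142., 211.]), 0.95)] 
side collar_mid [(array([342., 187.]), 0.59)] 
side blank_mid [(array([202., 233.]), 0.71)] 
top filter_mid [] 
top filter [] [321. 156.]
top flap_handle [(array([175., 174.]), 0.84)] 
top collar_mid [] 
top blank_mid [(array([227., 182.]), 0.52)]
```

View pics/s14c.png

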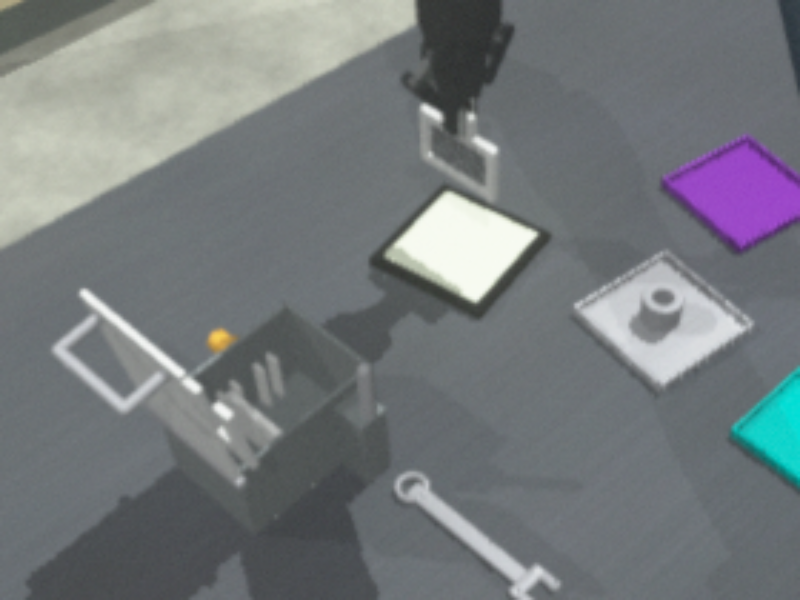

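View pics/w14.png

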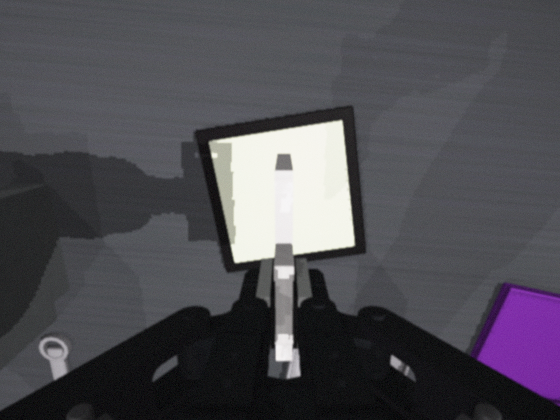

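View pics/t14.png

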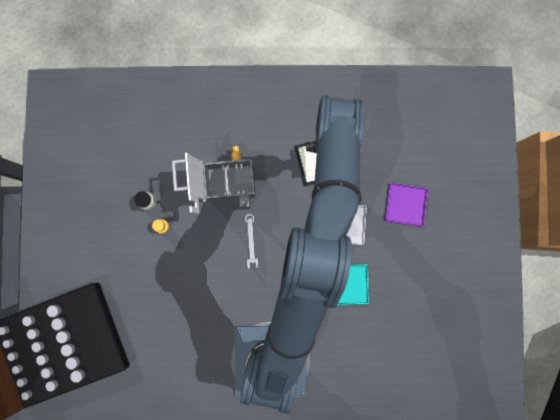

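Request:
{"api": "move_arm", "payload": {
  "targets": [
    [0, 0, 0, 0, 0, 0, 0],
    [0, 0, 0, 0, 0, 0, 0],
    [0, 0, 0, 0, 0, 0, 0],
    [0, 0, 0, 0, 0, 0, 0],
    [0, 0, 0, 0, 0, 0, 0],
    [0, 0, 0, 0, 0, 0, 0],
    [0, 0, 0, 0, 0, 0, 0],
    [0, 0, 0, 0, 0, 0, 0],
    [0, 0, 0, 0, 0, 0, 0],
    [0, 0, 0, 0, 0, 0, 0]
  ]
}}

```text
t: 26.25
tcp_pos: [0.6609, -0.1662, 0.1789]
orientation: [-1.211, 1.571, 2.016]
wrist_force: [-0.2, -0.3, -1.0]
gripper_width: 0.08
```

Run:
```python
from h import *
st(); print(np.abs(env.get_state()['dq']).max())
X=tri([((142,211),vision.camera_params('side')),((175,174),vision.camera_params('top'))]); print('handle',X)
y=X[1]-.204; z=X[2]-.1; print('flap',np.pi-np.arctan2(z,y)-np.arctan2(46,147))
job.finish_job()
```

```text
t 26.25
qpos [ 0.2205  0.6371 -0.0746  1.4971  0.0523  1.0094 -1.3523]
tcp_pos [ 0.6609 -0.1662  0.1789]
orientation [-1.2114  1.5707  2.016 ]
wrist_force [-0.2031 -0.3088 -0.9991]
gripper_width 0.0797
0.0014075179109687178
handle [0.58388018 0.26958958 0.23260126]
flap 1.7268727371916053
the job is handed in; nothing more can be done
```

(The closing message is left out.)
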